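# Load the cordless speakers on the charging carousel and shut its drawer

## Task

Put the cordless satellite speakers back on charge: stand each one upright, flat on the floor of its own empty bay of the charging station's rotary tray, one at a time in the bay that is out at the front, clicking the tray round to bring the next empty bay forward. When all the speakers on the table top are loaded, click the tray round until the white receiver module is at the front, facing the room, and push the drawer home until it snaps in and stays shut. Leave the remote control, the tea tin and the mug where they are.

Things in the scene. Friction and masses are not known exactly. Their poses are not given: they have to be found in the camera images.
- station: Charging station, fixed: a grey base plate with a clear hood on thin aluminium edges, 250 (x) by 280 (y) by 126 mm high, open at its front, which is the -x side of its frame (towards the robot). Origin: centre of its underside; z up. The hood's roof (underside 120 mm, top 126 mm up) covers all but the pulled-out front part of the drawer, so only the front bay of the tray can be loaded from above.
- drawer (a joint): How far the station's drawer is out, m: 0 = home; it starts open at about 0.105 to 0.135 and its limit is 0.14. It slides along the station's x axis (pushing towards the station's +x shuts it) with about 4 N of friction. A spring catch resists with some 8 N more over the last 18 to 7 mm and then pulls it to 0; let go sooner, it stays or springs back some mm ajar.
- drawer_front (a point): Centre of the outside face of the drawer's plain aluminium front panel (270 mm wide, from 12 to 80 mm above the table, 10 mm thick); this point is 50 mm above the table. Push here. Its axes are the station's.
- tray_centre (a point): The tray's turning axis at the height of the tray's upper face, 44 mm above the table; it moves with the drawer and lies 135 mm behind drawer_front. Its axes are the station's.
- tray (a joint): Angle of the rotary tray, rad, anticlockwise from above; at 0 the module is at the front (station -x side). A grey disc 240 mm across; a sprung cam draws it to the nearest quarter turn (0, 1.571 ..): taken past 45 degrees it goes on to the next; friction may leave it 4 degrees off, or balanced midway at a start. It needs up to 8 N at a post; the drawer may then shift some mm.
- module (a point): Fixed receiver module, a white block 64 by 64 by 34 mm on the tray, 72 mm from the axis, which takes up one of the four places: nothing can be loaded there. It belongs at the front (station -x side) when the drawer is shut. The point is at the centre of its foot.
- bay1 (a point): Bay 1 of the tray: centre of its floor, 72 mm from the axis, 90 degrees anticlockwise (from above) from the module. A square well 70 by 70 mm inside, sides radial and tangential, with a black rim 10 mm high and 4 mm thick; the floor is the tray's upper face, 44 mm above the table. It takes one speaker, in any of the four square ways round.
- bay2 (a point): Bay 2 of the tray: centre of its floor, 72 mm from the axis, 180 degrees anticlockwise (from above) from the module. A square well 70 by 70 mm inside, sides radial and tangential, with a black rim 10 mm high and 4 mm thick; the floor is the tray's upper face, 44 mm above the table. It takes one speaker, in any of the four square ways round.
- bay3 (a point): Bay 3 of the tray: centre of its floor, 72 mm from the axis, 270 degrees anticlockwise (from above) from the module. A square well 70 by 70 mm inside, sides radial and tangential, with a black rim 10 mm high and 4 mm thick; the floor is the tray's upper face, 44 mm above the table. It takes one speaker, in any of the four square ways round.
- post1 (a point): Top centre of steel turning post 1: upright pin 12 mm across standing 60 mm above the tray's upper face (top 104 mm above the table), 100 mm from the axis, midway between two places, 45 degrees anticlockwise from the module. When the tray rests at a click two posts stand out at the front, 45 degrees either side of the front bay; carrying one along its arc round to where the other was turns the tray one place.
- post2 (a point): Top centre of steel turning post 2: upright pin 12 mm across standing 60 mm above the tray's upper face (top 104 mm above the table), 100 mm from the axis, midway between two places, 135 degrees anticlockwise from the module. When the tray rests at a click two posts stand out at the front, 45 degrees either side of the front bay; carrying one along its arc round to where the other was turns the tray one place.
- post3 (a point): Top centre of steel turning post 3: upright pin 12 mm across standing 60 mm above the tray's upper face (top 104 mm above the table), 100 mm from the axis, midway between two places, 225 degrees anticlockwise from the module. When the tray rests at a click two posts stand out at the front, 45 degrees either side of the front bay; carrying one along its arc round to where the other was turns the tray one place.
- post4 (a point): Top centre of steel turning post 4: upright pin 12 mm across standing 60 mm above the tray's upper face (top 104 mm above the table), 100 mm from the axis, midway between two places, 315 degrees anticlockwise from the module. When the tray rests at a click two posts stand out at the front, 45 degrees either side of the front bay; carrying one along its arc round to where the other was turns the tray one place.
- speaker1: Cordless satellite speaker: red-brown walnut box 56 by 56 mm, 62 mm high, 0.16 kg or so, with a black grille on one side; stands upright on the table. Origin: centre of its underside, z up. May be absent (two or three are there).
- speaker2: Cordless satellite speaker: red-brown walnut box 56 by 56 mm, 62 mm high, 0.16 kg or so, with a black grille on one side; stands upright on the table. Origin: centre of its underside, z up. May be absent (two or three are there).
- speaker3: Cordless satellite speaker: red-brown walnut box 56 by 56 mm, 62 mm high, 0.16 kg or so, with a black grille on one side; stands upright on the table. Origin: centre of its underside, z up. May be absent (two or three are there).
- remote: Bystander: black remote control 160 by 45 by 18 mm lying flat; origin at the centre of its underside. Leave it alone.
- tea_tin: Bystander: brass-coloured round tea tin with a pale label and lid, 72 mm across, 100 mm high; origin at the centre of its underside. Leave it alone.
- mug: Bystander: white mug, 80 mm across, 90 mm high; origin at the centre of its underside. Leave it alone.
Mind the look-alikes: they are no part of the job. Leave any purple or yellow look-alike of the speaker2 alone.

How it is judged (in metres and radians):
On the way, in this order (a step that is already met when the one before it is completed fails the run):
1. every speaker on the table stands in a bay of the rotary tray, let go, with the drawer still out (((horizontal distance between speaker1 and bay1 below 0.013 m and z of speaker1 in the frame of bay1 between -0.005 and 0.005 m) or (horizontal distance between speaker1 and bay2 below 0.013 m and z of speaker1 in the frame of bay2 between -0.005 and 0.005 m) or (horizontal distance between speaker1 and bay3 below 0.013 m and z of speaker1 in the frame of bay3 between -0.005 and 0.005 m)) and angle between each of speaker1, speaker2, speaker3's own z axis and vertical below 0.1 rad and ((horizontal distance between speaker2 and bay1 below 0.013 m and z of speaker2 in the frame of bay1 between -0.005 and 0.005 m) or (horizontal distance between speaker2 and bay2 below 0.013 m and z of speaker2 in the frame of bay2 between -0.005 and 0.005 m) or (horizontal distance between speaker2 and bay3 below 0.013 m and z of speaker2 in the frame of bay3 between -0.005 and 0.005 m)) and ((horizontal distance between speaker3 and bay1 below 0.013 m and z of speaker3 in the frame of bay1 between -0.005 and 0.005 m) or (horizontal distance between speaker3 and bay2 below 0.013 m and z of speaker3 in the frame of bay2 between -0.005 and 0.005 m) or (horizontal distance between speaker3 and bay3 below 0.013 m and z of speaker3 in the frame of bay3 between -0.005 and 0.005 m)) and linear speed of each of speaker1, speaker2, speaker3 below 0.03 m/s and not (contact force between the fingers and speaker1 above 0.1 N) and not (contact force between the fingers and speaker2 above 0.1 N) and not (contact force between the fingers and speaker3 above 0.1 N) and value of joint drawer above 0.06 m), for 0.2 s.
2. the drawer is pushed home to its catch (value of joint drawer below 0.003 m), for 0.3 s.
At the end, for the whole second after the job is handed in: Each speaker present stands upright (within 6 degrees) on the floor of a bay (centre within 13 mm of the bay's, height within 5 mm), at rest and released; the tray rests at the click with the receiver module at the front (within 8 degrees); the drawer is within 3 mm of home (((horizontal distance between speaker1 and bay1 below 0.013 m and z of speaker1 in the frame of bay1 between -0.005 and 0.005 m) or (horizontal distance between speaker1 and bay2 below 0.013 m and z of speaker1 in the frame of bay2 between -0.005 and 0.005 m) or (horizontal distance between speaker1 and bay3 below 0.013 m and z of speaker1 in the frame of bay3 between -0.005 and 0.005 m)) and angle between each of speaker1, speaker2, speaker3's own z axis and vertical below 0.1 rad and ((horizontal distance between speaker2 and bay1 below 0.013 m and z of speaker2 in the frame of bay1 between -0.005 and 0.005 m) or (horizontal distance between speaker2 and bay2 below 0.013 m and z of speaker2 in the frame of bay2 between -0.005 and 0.005 m) or (horizontal distance between speaker2 and bay3 below 0.013 m and z of speaker2 in the frame of bay3 between -0.005 and 0.005 m)) and ((horizontal distance between speaker3 and bay1 below 0.013 m and z of speaker3 in the frame of bay1 between -0.005 and 0.005 m) or (horizontal distance between speaker3 and bay2 below 0.013 m and z of speaker3 in the frame of bay2 between -0.005 and 0.005 m) or (horizontal distance between speaker3 and bay3 below 0.013 m and z of speaker3 in the frame of bay3 between -0.005 and 0.005 m)) and linear speed of each of speaker1, speaker2, speaker3 below 0.03 m/s and not (contact force between the fingers and speaker1 above 0.1 N) and not (contact force between the fingers and speaker2 above 0.1 N) and not (contact force between the fingers and speaker3 above 0.1 N) and value of joint drawer below 0.003 m and angle between the x axis of module and the x axis of station, either way round below 0.15 rad and x of module in the frame of tray_centre below -0.06 m); the robot touches nothing.
It fails at once if the remote control is disturbed (moved more than 30 mm) (distance of remote from where it was at the start of the episode above 0.03 m).
It fails at once if the tea tin is disturbed (moved more than 30 mm) (distance of tea_tin from where it was at the start of the episode above 0.03 m).
It fails at once if the mug is disturbed (moved more than 30 mm) (distance of mug from where it was at the start of the episode above 0.03 m).
Of speaker1, speaker2, speaker3 only 2 to 3 are there at a start; the rules pass over those that are not, and their reading is None.
At some moment in a run one of speaker1, speaker2, speaker3 may be knocked a few centimetres aside while the robot is not near it.
Once in a run the grip may slacken for a moment while it holds something.
It also fails if it takes over 210 s, if anything falls off the work surface, if the arm or the gripper's body presses on something with over 40 N, if the wrist force passes 120 N, or if a joint passes its speed limit or range.

## Robot

A 6-joint arm with a two-finger parallel gripper is mounted at the origin on the work surface. World frame = base frame: x ahead of the robot, y to its left, z up, the work surface at z = 0. Lengths are in mm, angles in rad, forces in N, time in s.
With the tool pointing down it reaches from about 350 to 775 mm from the base axis. Payload 7.3 kg.
Tool frame: the origin (TCP) lies at the very end of the fingers, on their centre line; the grasp point (between the pads) lies 19 mm behind it; x points along the fingers, z is the direction in which the jaws open and shut, and the axes are right-handed (so a half turn about x gives the same grasp; the last joint's range is limited). The gripper opens to 92 mm and grips with 3 to 60 N. Pads are 19 mm wide; open, the fingers measure 130 mm over their backs; the gripper's body (75 mm by 190 mm) begins 47 mm behind the grasp point.
Start: joints at [-1.313, 0.342, 1.524, -0, 1.275, -0.146], TCP at [206.304, -482.787, 226.741] pointing down, gripper open.
Joint ranges: [-2.53, 2.53], [-0.77, 2.02], [0.04, 2.7], [-1, 4.14], [0.28, 2.66], [-3.11, 3.11]. Speed limits (rad/s): [2.57, 2.57, 3.14, 3.14, 3.14, 3.14].

## Interface

Orientations are given as [roll, pitch, yaw] about the fixed x, y, z axes, in that order (R = Rz(yaw) Ry(pitch) Rx(roll)).
In Python, from plant import * gives the robot as it stands.
- The arm moves only by the tool carry_out, never from a script. Its argument "rows" is a list of rows, each a list of 4 numbers: the shift along the world's x, y, z in mm, then the turn about the world's z in degrees. In form: [[x, y, z, twist], ...]. A call has 1 to 20 rows; each row is the pose to reach, as a shift and turn from the pose measured when the call began; what a row does not reach only later rows make up. A row lasts 1/12 s, in which the tool goes at most 41.7 mm and 7.16 degrees, less where a joint would pass 70% of its speed; a pose out of reach is approached as far as the arm can. A call with a gripper value outside its range is refused whole. "hand" is the finger opening in mm, from 0 to 91.8, set as the call begins (left out, the last holds). The fingers move at their own pace and stop on an object; the grip force is fixed at half the most. Time passes only in rows, so rows that repeat a pose let the fingers close. It gives the time, the measured TCP pose, the force and the opening at its end, in the units of the state.
- get_obs(): the state, without advancing time (a new reading comes with each control period).
- capture(name): name is "scene" or "top" or "wrist"; returns the picture (400x640x3 uint8, red, green, blue); there is no depth.
- camera_info(name): a dict with "camera_matrix" (3x3 intrinsics, pixels), "pose" (4x4, takes a point from camera to world coordinates); the wrist camera has in their place "mount" (4x4, takes a point from camera to tool coordinates, whose origin is the TCP and whose axes are the tool frame's). Camera axes: x right, y down, z forward; pixel columns grow to the right and rows downward; lengths in mm; the calibration is good to about 2 mm. A picture is of the moment at which its call begins: read the wrist's pose just before it. camera_info takes no time and is no camera call.
- close_job(): hands the job in, once; it reports no verdict.
The state is a dict: "time": time; "joint_positions": joint angles; "dq": joint speeds; "tau": joint torques, N m; "tool_pos": TCP position; "tcp_rot": TCP orientation; "contact_force": force on the tool from outside, world axes, zero at the start; "moment": the same for the moment, N m; "grip_width": finger opening in mm.
Only numpy, scipy, OpenCV 4.12 (cv2) and the standard library are available. Lean on these libraries where they do the work, as an engineer would, in place of code of your own. Each camera call takes 0.05 s, during which the arm holds its last target. There are 200 camera calls.

## Working session

There is one attempt and no reset: what is moved stays moved. The work goes in short steps, Python scripts to look and compute and a tool call to move; the robot and the scene stay as the last step left them, time stands still between calls to the robot, and variables do not carry over. Pictures are saved under pics/ and viewed, about 12 in all and at most 16, crops included, and the job is handed in when it is done.

Besides the shell and the picture viewer there is one more tool, called after "Emit:" as name(argument=value, ...), one argument or row to a line, values as JSON. carry_out: Moves the arm, as the interface text tells. Its arguments: {"type":"object","properties":{"rows":{"type":"array"},"hand":{"type":"number"}},"required":["rows"]}

```bash
ls; mkdir -p pics; cat > h.py <<'E'
from plant import *
import numpy as np, cv2
def snap(n,f):
    o=get_obs(); im=np.asarray(capture(n)); cv2.imwrite('pics/'+f,cv2.cvtColor(im,cv2.COLOR_RGB2BGR)); return im,o
def ray(n,px,z,o=None):
    c=camera_info(n); K=np.array(c['camera_matrix'])
    if n=='wrist':
        from scipy.spatial.transform import Rotation as R
        T=np.eye(4); T[:3,:3]=R.from_euler('xyz',o['tcp_rot']).as_matrix(); T[:3,3]=o['tool_pos']; P=T@np.array(c['mount'])
    else: P=np.array(c['pose'])
    px=np.atleast_2d(px).astype(float); d=np.c_[px,np.ones(len(px))]@np.linalg.inv(K).T@P[:3,:3].T
    s=(z-P[2,3])/d[:,2]; return P[:3,3]+d*s[:,None]
E
python3 - <<'E'
from h import *
print(get_obs())
for n in ('top','scene'):
    snap(n,n+'0.png'); c=camera_info(n); print(n,np.round(c['camera_matrix'],1).tolist(),np.round(c['pose'],3).tolist())
print(camera_info('wrist'))
E
```

```text
pics
{'time': 0.0, 'joint_positions': array([-1.31298224e+00,  3.42695912e-01,  1.52499301e+00,  3.36837646e-05,
        1.27537361e+00, -1.46009448e-01]), 'dq': array([-1.69801521e-04,  1.39068542e-03, -8.82143665e-04, -9.60900486e-04,
        3.89606907e-05,  1.25408580e-03]), 'tau': array([-1.24550301e-03, -4.31246173e+01, -2.44222587e+01,  7.16038956e-02,
        5.59325656e-02, -1.30313178e-04]), 'tool_pos': array([ 206.21772193, -482.38265617,  226.06724531]), 'tcp_rot': array([2.97367328, 1.56932609, 1.80669066]), 'contact_force': array([-0.3037308 , -0.52871368,  0.17634628]), 'moment': array([-0.05035911, -0.0237945 , -0.00457104]), 'grip_width': 91.76551155746621}
top [[366.0, 0.0, 322.5], [0.0, 366.0, 191.0], [0.0, 0.0, 1.0]] [[-0.024, -0.998, 0.063, 522.296], [-1.0, 0.024, 0.002, -29.402], [-0.004, -0.063, -0.998, 1261.593], [0.0, 0.0, 0.0, 1.0]]
scene [[399.5, 0.0, 321.6], [0.0, 399.5, 206.3], [0.0, 0.0, 1.0]] [[0.022, 0.846, -0.532, 1198.897], [1.0, -0.023, 0.005, -23.504], [-0.008, -0.532, -0.847, 1038.14], [0.0, 0.0, 0.0, 1.0]]
{'camera_matrix': array([[360.05098336,   0.        , 316.07681079],
       [  0.        , 360.05098336, 194.59589241],
       [  0.        ,   0.        ,   1.        ]]), 'mount': array([[-4.25963520e-04, -2.72066897e-01,  9.62278246e-01,
        -1.58122485e+02],
       [ 1.03540270e-04, -9.62278340e-01, -2.72066877e-01,
         7.32395243e+01],
       [ 9.99999904e-01, -1.62560153e-05,  4.38065349e-04,
        -1.27836740e-02],
       [ 0.00000000e+00,  0.00000000e+00,  0.00000000e+00,
         1.00000000e+00]])}
```

View pics/top0.png

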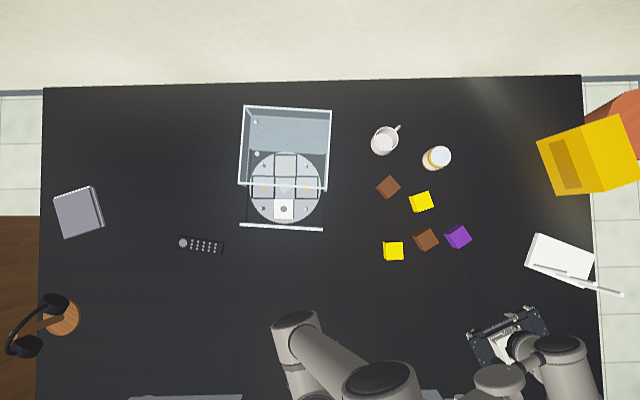

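View pics/scene0.png

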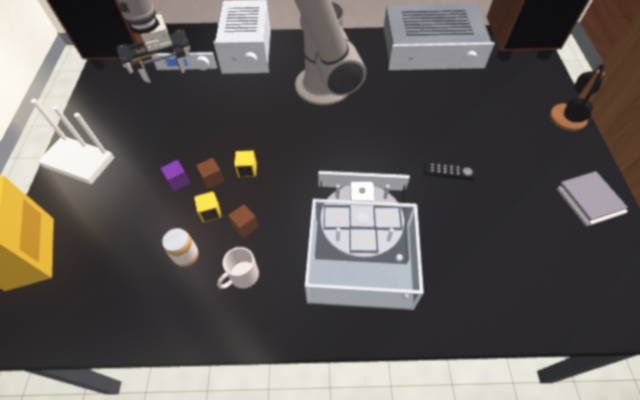

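The top view shows the module at the front (283,208), so the tray is near 0. The drawer front runs from (240,227) to (323,231), with two brown speakers at (388,187) and (426,239). The yellow and purple cubes are the decoys.

```bash
python3 - <<'E'
from h import *
im=cv2.cvtColor(cv2.imread('pics/top0.png'),cv2.COLOR_BGR2HSV)
m=cv2.inRange(im,(0,80,40),(14,255,200)); m[:, :340]=0; m[:,500:]=0;m[300:]=0
for c in cv2.findContours(m,0,2)[0]:
    if cv2.contourArea(c)<30: continue
    r=cv2.minAreaRect(c); print(cv2.contourArea(c),r,ray('top',r[0],55).round(0).tolist())
print('decoys',ray('top',[[421,202],[393,251],[458,237]],55).round(0).tolist())
print('panel',ray('top',[[240,226],[323,230]],80).round(0).tolist())
print('roof front',ray('top',[[238,184],[326,189]],126).round(0).tolist(),'back',ray('top',[[244,106],[331,111]],126).round(0).tolist())
print('module',ray('top',[283.5,209],78).round(0).tolist(),'mug,tin',ray('top',[[384,140],[437,158]],90).round(0).tolist(),'remote',ray('top',[201,245],18).round(0).tolist())
E
```

```text
372.5 ((425.1517028808594, 238.8426971435547), (20.669960021972656, 20.13995933532715), 57.9946174621582) [[434.0, -359.0, 55.0]]
319.0 ((387.8672790527344, 186.9911651611328), (17.6855525970459, 19.755138397216797), 48.8140754699707) [[607.0, -243.0, 55.0]]
decoys [[555.0, -350.0, 55.0], [397.0, -252.0, 55.0], [437.0, -466.0, 55.0]]
panel [[491.0, 241.0, 80.0], [472.0, -25.0, 80.0]]
roof front [[622.0, 236.0, 126.0], [600.0, -38.0, 126.0]] back [[869.0, 215.0, 126.0], [846.0, -59.0, 126.0]]
module [[542.0, 101.0, 78.0]] mug,tin [[757.0, -229.0, 90.0], [694.0, -398.0, 90.0]] remote [[428.0, 388.0, 18.0]]
```

Emit:
carry_out(
  rows=[
    [20,32,5,1],
    [40,64,5,2],
    [60,96,5,3],
    [80,128,5,4],
    [100,160,5,5],
    [120,192,5,6],
    [140,224,5,7],
    [160,256,5,8],
    [180,288,5,9],
    [200,320,5,10],
    [220,352,5,11],
    [240,384,5,12],
    [260,416,5,13],
    [280,448,5,14],
    [300,480,5,15],
    [320,512,5,16],
    [340,544,5,17],
    [360,575,5,17],
    [370,590,5,17],
    [370,590,5,17],
  ],
  hand=40,
)

```text
time: 1.77
tool_pos: [577.3, 111.0, 230.0]
tcp_rot: [3.006, 1.568, 2.139]
contact_force: [-1.0, -0.4, -0.5]
grip_width: 39.6
```

```bash
python3 - <<'E'
from h import *
im,o=snap('wrist','w1.png'); import pickle; pickle.dump(o,open('w1.pkl','wb')); print(o['time'],o['tool_pos'],o['tcp_rot'])
E
```

```text
1.7667 [577.26312075 111.01484639 229.96615558] [3.00596763 1.5682675  2.13945791]
```

View pics/w1.png

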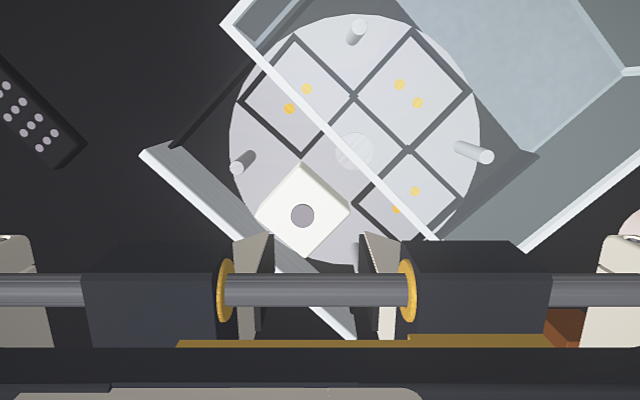

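```bash
python3 - <<'E'
from h import *; import pickle; o=pickle.load(open('w1.pkl','rb'))
r=lambda p,z: ray('wrist',p,z,o).round(1)
p=r([[236,168],[486,157],[361,22]],104); print('posts',p.tolist(),'centre from post4/2',((p[0]+p[1])/2).tolist())
d=r([[229,135],[352,14],[480,140],[239,97],[270,48],[449,67]],44)[:,:2]
A=np.c_[2*d,np.ones(len(d))]; s=np.linalg.lstsq(A,(d**2).sum(1),rcond=None)[0]; print('disc',s[:2],(s[2]+s[:2]@s[:2])**.5)
print('module top corners',r([[303,163],[350,207],[300,256],[255,215]],78).tolist())
print('panel end',r([[140,152],[352,338]],80).tolist())
print('roof front',r([[222,25],[436,238]],126).tolist())
E
```

```text
posts [[547.0, 170.0, 104.0], [683.0, 23.8, 104.0], [691.4, 165.8, 104.0]] centre from post4/2 [615.0, 96.9, 104.0]
disc [613.65705463  96.4466387 ] 119.09380586836076
module top corners [[580.6, 129.2, 78.0], [577.1, 71.0, 78.0], [510.6, 74.5, 78.0], [515.4, 131.7, 78.0]]
panel end [[497.3, 242.5, 80.0], [476.1, -21.8, 80.0]]
roof front [[625.5, 234.7, 126.0], [610.4, 16.3, 126.0]]
```

Emit:
carry_out(
  rows=[
    [-18,-40,0,1],
    [-36,-81,-20,1],
    [-36,-81,-50,1],
    [-36,-81,-80,1],
    [-36,-81,-105,1],
    [-36,-81,-125,1],
    [-36,-81,-137,1],
    [-36,-81,-146,1],
    [-36,-81,-146,1],
  ],
)

```text
time: 2.57
tool_pos: [538.7, 27.4, 82.4]
tcp_rot: [-2.48, 1.565, 2.952]
contact_force: [0.9, 0.0, -0.2]
grip_width: 39.7
```

```bash
python3 - <<'E'
from h import *
im,o=snap('wrist','w2.png'); print(o['time'],o['tool_pos'],o['tcp_rot'],o['contact_force'])
E
```

```text
2.5667 [538.70660301  27.38797567  82.39605361] [-2.47983103  1.56466958  2.95231454] [ 0.86277721  0.0082073  -0.18601614]
```

View pics/w2.png

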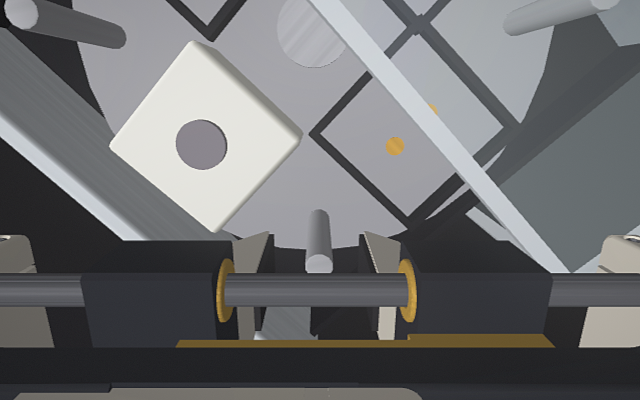

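```bash
cat >> h.py <<'E'
def arc(c,a0,a1,n,p,R=100,z=0):
    a=np.linspace(a0,a1,n+1)
    return [[round(c[0]+R*np.cos(np.radians(t))-p[0]),round(c[1]+R*np.sin(np.radians(t))-p[1]),z,round(t-a0,1)] for t in a]
E
python3 -c "
from h import *
print(arc((615,97),222.4,128,16,(538.7,27.4)))"
```

```text
[[2, 2, 0, np.float64(0.0)], [-4, 10, 0, np.float64(-5.9)], [-10, 19, 0, np.float64(-11.8)], [-15, 28, 0, np.float64(-17.7)], [-18, 37, 0, np.float64(-23.6)], [-21, 47, 0, np.float64(-29.5)], [-23, 57, 0, np.float64(-35.4)], [-24, 68, 0, np.float64(-41.3)], [-23, 78, 0, np.float64(-47.2)], [-22, 88, 0, np.float64(-53.1)], [-20, 98, 0, np.float64(-59.0)], [-16, 108, 0, np.float64(-64.9)], [-12, 117, 0, np.float64(-70.8)], [-6, 126, 0, np.float64(-76.7)], [0, 134, 0, np.float64(-82.6)], [7, 142, 0, np.float64(-88.5)], [15, 148, 0, np.float64(-94.4)]]
```

Emit:
carry_out(
  rows=[
    [2,2,0,0],
    [2,2,0,0],
    [-4,10,0,-6],
    [-10,19,0,-12],
    [-15,28,0,-18],
    [-18,37,0,-24],
    [-21,47,0,-30],
    [-23,57,0,-35],
    [-24,68,0,-41],
    [-23,78,0,-47],
    [-22,88,0,-53],
    [-20,98,0,-59],
    [-16,108,0,-65],
    [-12,117,0,-71],
    [-6,126,0,-77],
    [0,134,0,-83],
    [7,142,0,-89],
    [15,148,0,-94],
    [15,148,0,-94],
    [15,148,0,-94],
  ],
  hand=20,
)

```text
time: 4.28
tool_pos: [555.0, 175.8, 84.3]
tcp_rot: [-2.817, 1.566, 0.978]
contact_force: [-0.3, -0.2, -0.4]
grip_width: 19.8
```

```bash
python3 - <<'E'
from h import *
im,o=snap('top','t3.png'); cv2.imwrite('pics/t3c.png',cv2.resize(cv2.imread('pics/t3.png')[80:280,180:500],None,fx=2.5,fy=2.5,interpolation=2)); print(o['time'],o['tool_pos'],o['tcp_rot'],o['contact_force'],o['joint_positions'])
E
```

```text
4.2833 [554.9760388  175.79422759  84.27122905] [-2.8174804   1.56585941  0.97772552] [-0.32482147 -0.15178012 -0.41373117] [0.17318374 0.58606658 1.54892218 0.00421865 1.00318445 2.65890119]
```

View pics/t3c.png

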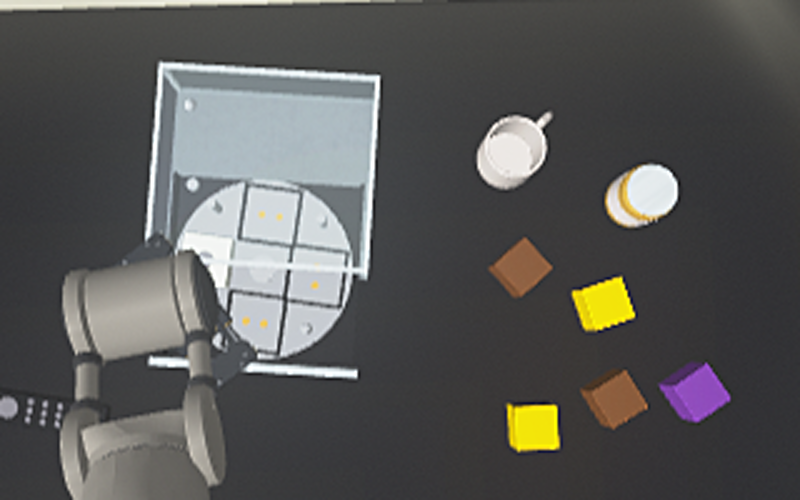

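Emit:
carry_out(
  rows=[
    [0,0,20,0],
    [0,0,60,0],
    [0,0,100,4],
    [0,-20,135,10],
    [0,-50,146,16],
    [0,-85,146,23],
    [0,-120,146,30],
    [0,-155,146,37],
    [0,-190,146,44],
    [0,-225,146,51],
    [0,-260,146,58],
    [0,-295,146,65],
    [5,-330,146,72],
    [8,-365,146,79],
    [10,-400,146,86],
    [14,-430,146,92],
    [14,-452,146,94],
    [14,-452,146,94],
    [14,-452,146,94],
  ],
  hand=88,
)

```text
time: 5.92
tool_pos: [567.5, -277.7, 229.7]
tcp_rot: [-2.734, 1.566, 2.7]
contact_force: [0.5, 0.4, 0.8]
grip_width: 88.2
```

```bash
cat >> h.py <<'E'
def spk(f):
    im,o=snap('wrist',f)
    hsv=cv2.cvtColor(im,cv2.COLOR_RGB2HSV); m=cv2.inRange(hsv,(2,90,85),(14,255,255)); m[238:]=0
    m=cv2.morphologyEx(m,cv2.MORPH_OPEN,np.ones((3,3)))
    print(o['time'],o['tool_pos'],o['tcp_rot'],'yaw',np.degrees(o['tcp_rot'][2]-o['tcp_rot'][0]))
    for c in cv2.findContours(m,0,2)[0]:
        if cv2.contourArea(c)<300: continue
        w=ray('wrist',c[:,0],62,o)[:,:2].astype(np.float32); r=cv2.minAreaRect(w); M=cv2.moments(c)
        x,y=int(M['m10']/M['m00']),int(M['m01']/M['m00']); print(cv2.contourArea(c),(x,y),hsv[y,x],np.round(r[0],1),np.round(r[1],1),round(r[2],1))
E
python3 -c "
from h import *
spk('b1.png')"
```

```text
5.9167 [ 567.52092865 -277.66324351  229.73769833] [-2.73422357  1.56552117  2.69989249] yaw 311.3519157497799
3894.5 (322, 117) [ 12 151 155] [ 608.9 -247.9] [55.3 55.9] 40.3
```

View pics/b1.png

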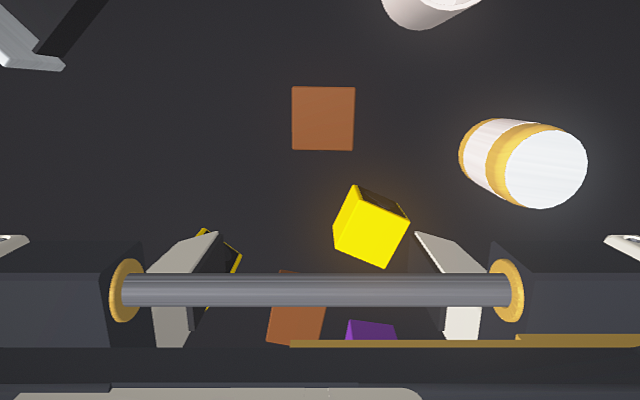

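Emit:
carry_out(
  rows=[
    [21,15,0,-1],
    [42,30,-20,-1],
    [42,30,-60,-1],
    [42,30,-100,-1],
    [42,30,-140,-1],
    [42,30,-165,-1],
    [42,30,-185,-1],
    [42,30,-198,-1],
    [42,30,-198,-1],
    [42,30,-198,-1],
  ],
  hand=88,
)

```text
time: 6.8
tool_pos: [610.1, -245.7, 32.5]
tcp_rot: [-2.798, 1.566, 2.62]
contact_force: [0.3, -0.3, 0.4]
grip_width: 87.8
```

Emit:
carry_out(
  rows=[
    [0,0,0,0],
    [0,0,0,0],
    [0,0,0,0],
    [0,0,0,0],
    [0,0,0,0],
    [0,0,0,0],
    [0,0,0,0],
    [0,0,0,0],
  ],
  hand=40,
)

```text
time: 7.47
tool_pos: [610.3, -246.0, 33.1]
tcp_rot: [-2.775, 1.567, 2.644]
contact_force: [0.5, -0.7, 3.7]
grip_width: 55.9
```

Emit:
carry_out(
  rows=[
    [0,0,15,0],
    [0,0,45,0],
    [0,0,80,0],
    [-3,10,115,-2],
    [-10,30,150,-5],
    [-20,60,180,-9],
    [-30,90,197,-13],
    [-40,120,197,-17],
    [-50,150,197,-21],
    [-60,180,197,-25],
    [-70,210,197,-29],
    [-80,240,197,-33],
    [-90,270,197,-37],
    [-100,300,197,-41],
    [-110,330,197,-45],
    [-115,345,197,-45],
    [-117,352,197,-45],
    [-117,352,197,-45],
    [-117,352,197,-45],
  ],
)

```text
time: 9.05
tool_pos: [493.5, 105.6, 229.9]
tcp_rot: [-2.686, 1.567, 1.948]
contact_force: [-1.0, -0.2, -1.1]
grip_width: 56.0
```

```bash
python3 - <<'E'
from h import *
im,o=snap('wrist','w4.png'); import pickle; pickle.dump(o,open('w4.pkl','wb')); print(o['time'],o['tool_pos'],np.degrees(o['tcp_rot'][2]-o['tcp_rot'][0]),o['grip_width'])
E
```

```text
9.05 [493.49054895 105.5558213  229.86493911] 265.51146027774655 55.96618184568268
```

View pics/w4.png

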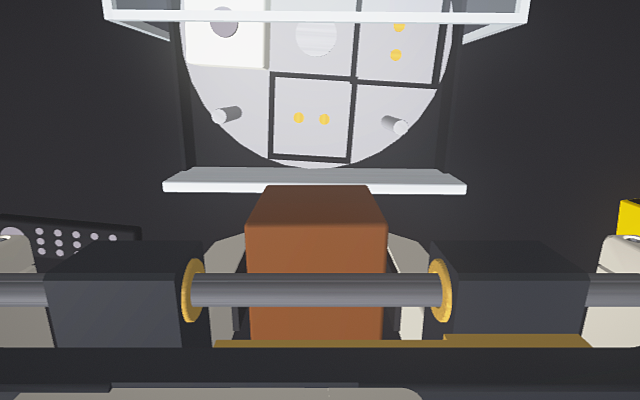

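```bash
python3 - <<'E'
from h import *; import pickle; o=pickle.load(open('w4.pkl','rb'))
r=lambda p,z: ray('wrist',p,z,o).round(1)
b=r([[272,74],[354,82],[349,161],[270,156]],54); print(b.tolist(),b.mean(0)); 
e=b[1]-b[0];f=b[2]-b[3];print('edge angles',np.degrees(np.arctan2(e[1],e[0])),np.degrees(np.arctan2(f[1],f[0])))
p=r([[219,116],[401,128]],104);print('posts',p.tolist(),p.mean(0),np.degrees(np.arctan2(*(p[1]-p[0])[1::-1])))
q=r([[164,182],[466,185]],80); print('panel outer',q.tolist(),q.mean(0)); print('contacts',r([[299,118],[324,119]],44))
E
```

```text
[[585.2, 137.7, 54.0], [572.9, 66.1, 54.0], [502.5, 74.3, 54.0], [512.9, 147.7, 54.0]] [543.375 106.45   54.   ]
edge angles -99.74756699991309 -98.06452155923975
posts [[555.0, 176.2, 104.0], [534.9, 36.3, 104.0]] [544.95 106.25 104.  ] -98.17596648645561
panel outer [[501.4, 239.7, 80.0], [478.1, -25.4, 80.0]] [489.75 107.15  80.  ]
contacts [[544.9 118.   44. ]
 [542.2  94.8  44. ]]
```

Emit:
carry_out(
  rows=[
    [20,0,0,-3],
    [40,0,0,-3],
    [53,1,0,-3],
    [53,1,-25,-3],
    [53,1,-55,-3],
    [53,1,-85,-3],
    [53,1,-105,-3],
    [53,1,-120,-3],
    [53,1,-132,-3],
    [53,1,-140,-3],
    [53,1,-146,-3],
    [53,1,-150,-3],
    [53,1,-152,-3],
    [53,1,-152,-3],
  ],
)

```text
time: 10.27
tool_pos: [546.9, 105.9, 77.9]
tcp_rot: [-2.748, 1.567, 1.832]
contact_force: [-0.7, -0.1, -1.6]
grip_width: 55.4
```

Emit:
carry_out(
  rows=[
    [0,0,0,0],
    [0,0,0,0],
    [0,0,0,0],
    [0,0,0,0],
    [0,0,15,0],
    [0,0,40,0],
    [0,0,75,0],
    [-20,0,110,3],
    [-40,0,145,3],
    [-50,0,152,3],
    [-50,0,152,3],
  ],
  hand=66,
)

```text
time: 11.18
tool_pos: [496.7, 106.2, 233.2]
tcp_rot: [2.319, 1.565, 0.669]
contact_force: [-0.0, 1.0, -0.8]
grip_width: 65.8
```

```bash
python3 - <<'E'
from h import *
im,o=snap('wrist','w5.png'); import pickle; pickle.dump(o,open('w5.pkl','wb')); print(o['time'],o['tool_pos'],np.degrees(o['tcp_rot'][2]-o['tcp_rot'][0]),o['grip_width'])
E
```

```text
11.1833 [496.67948868 106.17911389 233.17643186] -94.54052222590495 65.806663142154
```

View pics/w5.png

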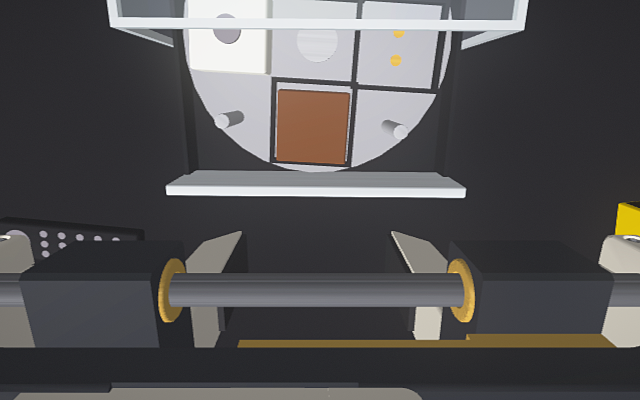

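Emit:
carry_out(
  rows=[
    [8,-15,0,7],
    [16,-30,0,14],
    [24,-45,0,21],
    [32,-60,0,28],
    [38,-70,0,35],
    [38,-70,-10,41],
    [38,-70,-40,41],
    [38,-70,-75,41],
    [38,-70,-105,41],
    [38,-70,-130,41],
    [38,-70,-142,41],
    [38,-70,-149,41],
    [38,-70,-149,41],
  ],
  hand=40,
)

```text
time: 12.32
tool_pos: [533.5, 36.0, 78.9]
tcp_rot: [-2.798, 1.563, 2.55]
contact_force: [0.3, -0.2, 0.4]
grip_width: 40.2
```

```bash
python3 - <<'E'
from h import *
o=get_obs();p=o['tool_pos'];c=(615,96);a=np.degrees(np.arctan2(p[1]-c[1],p[0]-c[0]))%360
print(p,np.degrees(o['tcp_rot'][2]-o['tcp_rot'][0]),a,o['contact_force'],o['joint_positions'][5])
print([[float(v) for v in r] for r in arc(c,a,128,16,p)])
E
```

```text
[533.51807891  35.99237162  78.91509995] 306.43218766915794 216.3699105535309 [ 0.25680254 -0.2022965   0.38599985] 0.853828776401455
[[1.0, 1.0, 0.0, 0.0], [-4.0, 9.0, 0.0, -5.5], [-9.0, 17.0, 0.0, -11.0], [-13.0, 26.0, 0.0, -16.6], [-15.0, 35.0, 0.0, -22.1], [-17.0, 45.0, 0.0, -27.6], [-18.0, 54.0, 0.0, -33.1], [-18.0, 64.0, 0.0, -38.7], [-18.0, 74.0, 0.0, -44.2], [-16.0, 83.0, 0.0, -49.7], [-13.0, 92.0, 0.0, -55.2], [-10.0, 101.0, 0.0, -60.8], [-5.0, 110.0, 0.0, -66.3], [0.0, 118.0, 0.0, -71.8], [6.0, 126.0, 0.0, -77.3], [13.0, 133.0, 0.0, -82.8], [20.0, 139.0, 0.0, -88.4]]
```

Emit:
carry_out(
  rows=[
    [1,1,4,0],
    [1,1,4,0],
    [-4,9,4,-5.5],
    [-9,17,4,-11],
    [-13,26,4,-16.5],
    [-15,35,4,-22],
    [-17,45,4,-27.5],
    [-18,54,4,-33],
    [-18,64,4,-38.5],
    [-18,74,4,-44],
    [-16,83,4,-49.5],
    [-13,92,4,-55],
    [-10,101,4,-60.5],
    [-5,110,4,-66],
    [0,118,4,-71.5],
    [6,126,4,-77],
    [13,133,4,-83],
    [16,136,4,-85],
    [16,136,4,-85],
    [16,136,4,-85],
  ],
  hand=20,
)

```text
time: 13.98
tool_pos: [550.1, 172.2, 83.8]
tcp_rot: [-2.967, 1.562, 0.9]
contact_force: [-0.5, 0.6, 0.2]
grip_width: 20.0
```

Emit:
carry_out(
  rows=[
    [0,0,20,0],
    [0,0,60,0],
    [0,0,100,3],
    [-4,-15,135,8],
    [-12,-45,146,13],
    [-23,-81,146,18],
    [-33,-117,146,23],
    [-43,-153,146,28],
    [-54,-189,146,33],
    [-64,-225,146,38],
    [-74,-261,146,43],
    [-84,-297,146,48],
    [-94,-333,146,53],
    [-105,-369,146,58],
    [-115,-405,146,63],
    [-125,-441,146,68],
    [-136,-477,146,73],
    [-146,-513,146,78],
    [-156,-549,146,80],
    [-158,-557,146,80],
  ],
  hand=88,
)

```text
time: 15.65
tool_pos: [389.7, -389.7, 230.0]
tcp_rot: [-2.705, 1.563, 2.557]
contact_force: [-0.6, 0.3, -0.3]
grip_width: 87.7
```

Emit:
carry_out(
  rows=[
    [0,0,0,0],
    [0,0,0,0],
  ],
)

```text
time: 15.82
tool_pos: [389.0, -389.9, 230.1]
tcp_rot: [-2.712, 1.563, 2.549]
contact_force: [0.1, -0.1, 0.2]
grip_width: 87.7
```

```bash
python3 -c "
from h import *
snap('top','t6.png');cv2.imwrite('pics/t6c.png',cv2.resize(cv2.imread('pics/t6.png')[80:280,180:500],None,fx=2.5,fy=2.5,interpolation=2))
spk('a1.png')"
```

```text
15.8667 [ 389.53231208 -388.97354888  230.15165171] [-2.76030468  1.56315713  2.50117248] yaw 301.4604349901854
3734.0 (322, 120) [ 13 143 236] [ 432.7 -367.6] [55.7 53.8] 30.1
```

View pics/t6c.png

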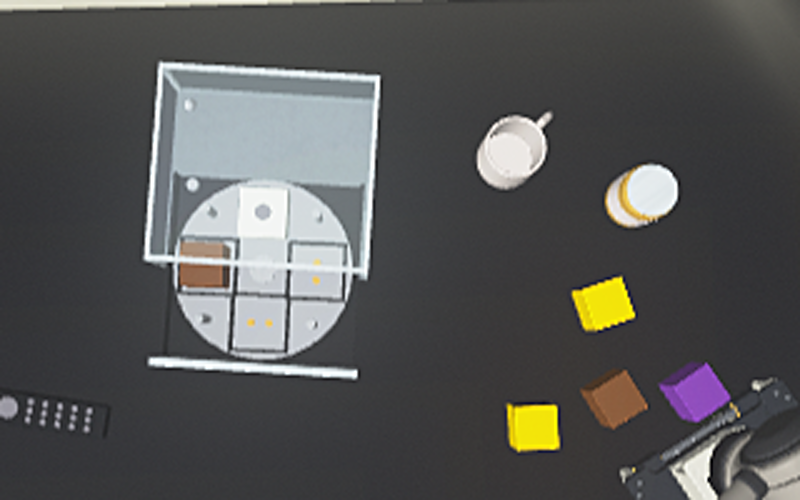

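Emit:
carry_out(
  rows=[
    [10,5,0,7],
    [20,10,0,14],
    [30,15,0,21],
    [43,21,0,28],
    [43,21,0,35],
    [43,21,0,42],
    [43,21,0,49],
    [43,21,0,56],
    [43,21,0,63],
    [43,21,-5,70],
    [43,21,-30,77],
    [43,21,-60,84],
    [43,21,-95,88.5],
    [43,21,-130,88.5],
    [43,21,-160,88.5],
    [43,21,-180,88.5],
    [43,21,-192,88.5],
    [43,21,-197,88.5],
    [43,21,-197,88.5],
    [43,21,-197,88.5],
  ],
  hand=85,
)

```text
time: 17.58
tool_pos: [433.6, -367.0, 34.1]
tcp_rot: [-2.639, 1.563, -2.113]
contact_force: [-0.6, 0.2, 0.0]
grip_width: 85.3
```

Emit:
carry_out(
  rows=[
    [0,0,0,0],
    [0,0,0,0],
    [0,0,0,0],
    [0,0,0,0],
    [0,0,0,0],
    [0,0,0,0],
    [0,0,0,0],
  ],
  hand=40,
)

```text
time: 18.17
tool_pos: [433.7, -367.2, 34.5]
tcp_rot: [-2.573, 1.563, -2.048]
contact_force: [-2.0, 0.9, 4.2]
grip_width: 56.1
```

```bash
python3 - <<'E'
from h import *
o=get_obs();print(o['tool_pos'],np.degrees(o['tcp_rot'][2]-o['tcp_rot'][0]),o['joint_positions'].round(2))
E
```

```text
[ 433.67203076 -367.19464836   34.50132553] 30.08438490292522 [-0.83  0.63  1.63 -0.01  0.88 -1.35]
```

Emit:
carry_out(
  rows=[
    [0,0,15,0],
    [0,0,45,0],
    [0,0,80,0],
    [5,12,115,2],
    [14,40,150,5],
    [26,76,180,9],
    [39,112,196,13],
    [51,148,196,17],
    [64,184,196,21],
    [76,220,196,25],
    [88,256,196,29],
    [100,292,196,33],
    [112,328,196,37],
    [124,364,196,41],
    [137,400,196,46],
    [149,436,196,51],
    [158,462,196,55],
    [160,469,196,55],
    [160,469,196,55],
    [160,469,196,55],
  ],
)

```text
time: 19.83
tool_pos: [593.2, 101.4, 229.9]
tcp_rot: [-2.761, 1.563, -1.276]
contact_force: [0.1, -0.2, -2.0]
grip_width: 55.6
```

```bash
python3 - <<'E'
from h import *
im,o=snap('wrist','w7.png'); import pickle; pickle.dump(o,open('w7.pkl','wb')); print(o['time'],o['tool_pos'],np.degrees(o['tcp_rot'][2]-o['tcp_rot'][0]),o['grip_width'])
E
```

```text
19.8333 [593.24401598 101.35452951 229.92028623] 85.05056184124935 55.59840950430107
```

View pics/w7.png

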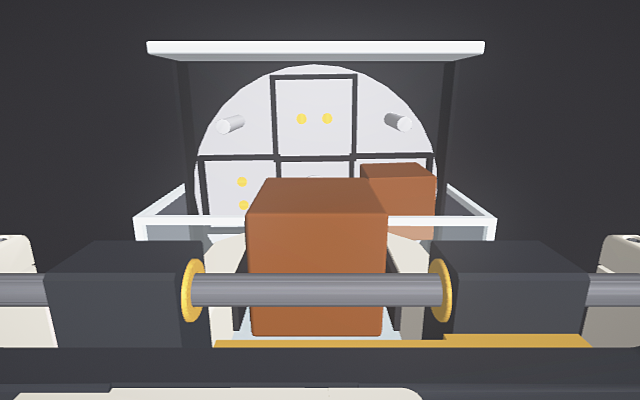

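```bash
python3 - <<'E'
from h import *; import pickle; o=pickle.load(open('w7.pkl','rb'))
r=lambda p,z: ray('wrist',p,z,o).round(1)
b=r([[271,77],[356,75],[353,155],[277,157]],54); print(b.tolist(),b.mean(0)); 
e=b[0]-b[1];print('edge',np.degrees(np.arctan2(e[1],e[0])))
p=r([[225,127],[405,124]],104);print('posts',p.tolist(),p.mean(0))
print('contacts',r([[302,118.5],[327,118.5]],44).tolist())
print('panel top outer',r([[148,41],[484,41]],80).tolist())
E
```

```text
[[503.9, 67.7, 54.0], [508.7, 142.5, 54.0], [579.3, 135.7, 54.0], [575.2, 64.7, 54.0]] [541.775 102.65   54.   ]
edge -93.67170009837072
posts [[540.0, 33.6, 104.0], [549.7, 173.2, 104.0]] [544.85 103.4  104.  ]
contacts [[542.6, 91.0, 44.0], [544.6, 114.3, 44.0]]
panel top outer [[469.6, -23.4, 80.0], [492.8, 241.9, 80.0]]
```

Emit:
carry_out(
  rows=[
    [-20,0,0,0.5],
    [-40,1,0,0.5],
    [-50,1.5,0,0.5],
    [-50,1.5,0,0.5],
    [-50,1.5,-25,0.5],
    [-50,1.5,-55,0.5],
    [-50,1.5,-85,0.5],
    [-50,1.5,-105,0.5],
    [-50,1.5,-120,0.5],
    [-50,1.5,-132,0.5],
    [-50,1.5,-140,0.5],
    [-50,1.5,-145,0.5],
    [-50,1.5,-149,0.5],
    [-50,1.5,-151,0.5],
    [-50,1.5,-151,0.5],
  ],
)

```text
time: 21.13
tool_pos: [543.5, 101.9, 79.3]
tcp_rot: [-2.678, 1.562, -1.186]
contact_force: [-1.1, -0.3, -1.3]
grip_width: 55.7
```

Emit:
carry_out(
  rows=[
    [0,0,0,0],
    [0,0,0,0],
    [0,0,0,0],
    [0,0,0,0],
    [0,0,15,0],
    [0,0,40,0],
    [0,0,75,0],
    [20,0,110,0],
    [40,0,145,0],
    [50,0,152,0],
    [50,0,152,0],
  ],
  hand=66,
)

```text
time: 22.05
tool_pos: [596.5, 101.9, 234.8]
tcp_rot: [-2.085, 1.558, -0.593]
contact_force: [-0.5, -0.3, -1.0]
grip_width: 66.0
```

```bash
python3 - <<'E'
from h import *
im,o=snap('wrist','w8.png'); import pickle; pickle.dump(o,open('w8.pkl','wb')); print(o['time'],o['tool_pos'],np.degrees(o['tcp_rot'][2]-o['tcp_rot'][0]),o['grip_width'])
E
```

```text
22.05 [596.46337582 101.88990399 234.77188612] 85.45529071090563 66.04797047803764
```

View pics/w8.png

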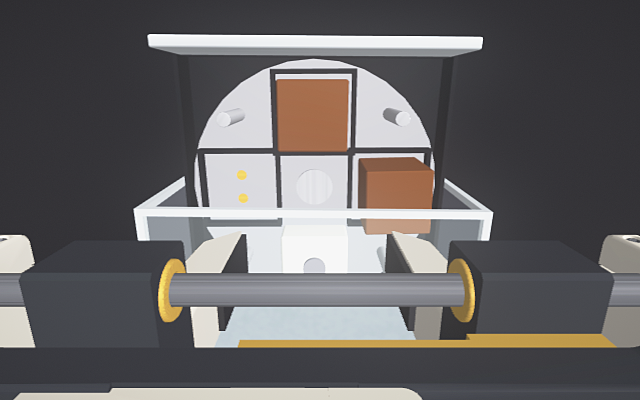

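Emit:
carry_out(
  rows=[
    [-10,-12,0,7],
    [-20,-24,0,14],
    [-30,-36,0,21],
    [-40,-48,0,28],
    [-50,-60,0,35],
    [-56,-68,0,42],
    [-56,-68,-10,44.5],
    [-56,-68,-40,44.5],
    [-56,-68,-75,44.5],
    [-56,-68,-105,44.5],
    [-56,-68,-130,44.5],
    [-56,-68,-143,44.5],
    [-56,-68,-149,44.5],
    [-56,-68,-149,44.5],
  ],
  hand=40,
)

```text
time: 23.27
tool_pos: [535.9, 34.2, 80.9]
tcp_rot: [-2.561, 1.567, -0.293]
contact_force: [0.1, -0.2, 0.8]
grip_width: 40.2
```

```bash
python3 - <<'E'
from h import *
o=get_obs();p=o['tool_pos'];c=(615,97);a=np.degrees(np.arctan2(p[1]-c[1],p[0]-c[0]))%360
print(p,np.degrees(o['tcp_rot'][2]-o['tcp_rot'][0]),a,o['contact_force'],o['joint_positions'][5])
print([[float(v) for v in r] for r in arc(c,a,129,16,p)])
E
```

```text
[535.89616003  34.19039504  80.87518601] 129.96658118131262 218.4500887265851 [ 0.14956672 -0.22861706  0.84261445] -2.346252301118138
[[1.0, 1.0, 0.0, 0.0], [-5.0, 9.0, 0.0, -5.6], [-10.0, 17.0, 0.0, -11.2], [-14.0, 26.0, 0.0, -16.8], [-17.0, 35.0, 0.0, -22.4], [-19.0, 45.0, 0.0, -28.0], [-21.0, 54.0, 0.0, -33.5], [-21.0, 64.0, 0.0, -39.1], [-20.0, 74.0, 0.0, -44.7], [-19.0, 83.0, 0.0, -50.3], [-16.0, 93.0, 0.0, -55.9], [-13.0, 102.0, 0.0, -61.5], [-9.0, 111.0, 0.0, -67.1], [-4.0, 119.0, 0.0, -72.7], [2.0, 127.0, 0.0, -78.3], [9.0, 134.0, 0.0, -83.9], [16.0, 141.0, 0.0, -89.5]]
```

Emit:
carry_out(
  rows=[
    [1,1,3,0],
    [1,1,3,0],
    [-5,9,3,-5.5],
    [-10,17,3,-11],
    [-14,26,3,-17],
    [-17,35,3,-22.5],
    [-19,45,3,-28],
    [-21,54,3,-33.5],
    [-21,64,3,-39],
    [-20,74,3,-44.5],
    [-19,83,3,-50],
    [-16,93,3,-56],
    [-13,102,3,-61.5],
    [-9,111,3,-67],
    [-4,119,3,-72.5],
    [2,127,3,-78],
    [9,134,3,-84],
    [13,138,3,-87],
    [13,138,3,-87],
    [13,138,3,-87],
  ],
  hand=20,
)

```text
time: 24.93
tool_pos: [549.3, 172.4, 84.8]
tcp_rot: [-2.113, 1.567, -1.361]
contact_force: [1.3, 0.5, 0.3]
grip_width: 20.0
```

Emit:
carry_out(
  rows=[
    [0,0,25,0],
    [0,0,60,0],
    [0,-5,100,7],
    [-2,-20,110,14],
    [-4,-40,110,21],
    [-6,-60,110,28],
    [-8,-80,110,35],
    [-10,-100,110,42],
    [-12,-120,110,49],
    [-13,-138,110,56],
    [-13,-138,110,63],
    [-13,-138,110,70],
    [-13,-138,110,77],
    [-13,-138,110,84],
    [-13,-138,110,87],
    [-13,-138,110,87],
  ],
  hand=40,
)

```text
time: 26.27
tool_pos: [535.9, 34.1, 195.2]
tcp_rot: [-2.168, 1.567, 0.106]
contact_force: [-0.4, 0.1, -0.1]
grip_width: 40.0
```

```bash
python3 - <<'E'
from h import *
im,o=snap('wrist','w9.png'); print(o['time'],o['tool_pos'],np.degrees(o['tcp_rot'][2]-o['tcp_rot'][0]),o['grip_width'])
im,_=snap('scene','s9.png'); cv2.imwrite('pics/c9.png',np.hstack([cv2.imread('pics/w9.png')[:260],]) if 0 else np.vstack([cv2.imread('pics/w9.png')[:280],cv2.resize(cv2.imread('pics/s9.png')[150:320,250:490],(640,300))[:,:]]))
E
```

```text
26.2667 [535.86177754  34.06622758 195.21321949] 130.28106455578916 39.97880181522488
```

View pics/c9.png

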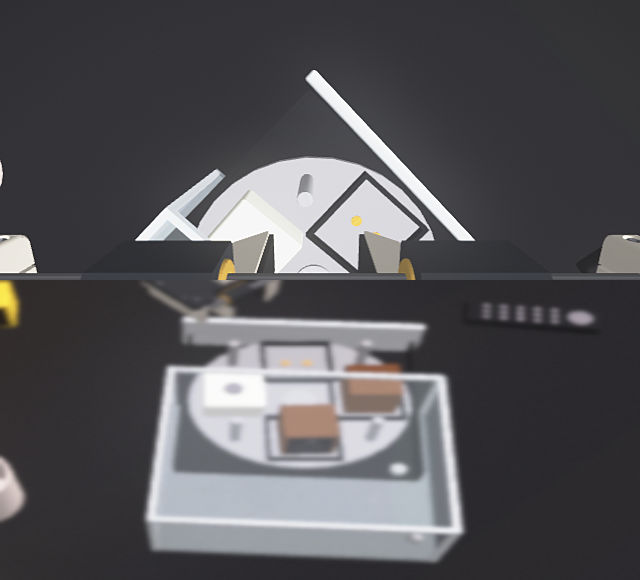

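```bash
python3 - <<'E'
from h import *
o=get_obs(); print(ray('wrist',[305,201],104,o).round(1))
E
```

```text
[[543.   29.3 104. ]]
```

Emit:
carry_out(
  rows=[
    [7,-4,0,2],
    [7,-4,-20,2],
    [7,-4,-55,2],
    [7,-4,-85,2],
    [7,-4,-102,2],
    [7,-4,-111,2],
    [7,-4,-111,2],
  ],
  hand=40,
)

```text
time: 26.95
tool_pos: [541.8, 30.2, 82.4]
tcp_rot: [-1.055, 1.57, 1.248]
contact_force: [-0.9, 0.0, 0.2]
grip_width: 39.8
```

```bash
python3 - <<'E'
from h import *
o=get_obs();p=o['tool_pos'];c=(615,97);a=np.degrees(np.arctan2(p[1]-c[1],p[0]-c[0]))%360
print(p,np.degrees(o['tcp_rot'][2]-o['tcp_rot'][0]),a,o['contact_force'])
print([[float(v) for v in r] for r in arc(c,a,130,16,p)])
E
```

```text
[541.79482125  30.20901233  82.43447861] 131.98484353499154 222.37671926457875 [-0.8684295   0.01150225  0.24283937]
[[-1.0, -1.0, 0.0, 0.0], [-7.0, 7.0, 0.0, -5.8], [-13.0, 16.0, 0.0, -11.5], [-17.0, 24.0, 0.0, -17.3], [-21.0, 34.0, 0.0, -23.1], [-24.0, 43.0, 0.0, -28.9], [-26.0, 53.0, 0.0, -34.6], [-27.0, 63.0, 0.0, -40.4], [-27.0, 73.0, 0.0, -46.2], [-25.0, 83.0, 0.0, -52.0], [-23.0, 93.0, 0.0, -57.7], [-20.0, 103.0, 0.0, -63.5], [-16.0, 112.0, 0.0, -69.3], [-11.0, 121.0, 0.0, -75.1], [-5.0, 129.0, 0.0, -80.8], [2.0, 137.0, 0.0, -86.6], [9.0, 143.0, 0.0, -92.4]]
```

Emit:
carry_out(
  rows=[
    [-1,-1,1,0],
    [-1,-1,1,0],
    [-7,7,1,-6],
    [-13,16,1,-11.5],
    [-17,24,1,-17],
    [-21,34,1,-23],
    [-24,43,1,-29],
    [-26,53,1,-34.5],
    [-27,63,1,-40.5],
    [-27,73,1,-46],
    [-25,83,1,-52],
    [-23,93,1,-57.5],
    [-20,103,1,-63.5],
    [-16,112,1,-69],
    [-11,121,1,-75],
    [-5,129,1,-81],
    [2,137,1,-86.5],
    [7,141,1,-90],
    [7,141,1,-90],
    [7,141,1,-90],
  ],
  hand=20,
)

```text
time: 28.62
tool_pos: [549.4, 171.4, 84.6]
tcp_rot: [-0.724, 1.568, 0.011]
contact_force: [0.2, -0.0, -0.7]
grip_width: 20.0
```

Emit:
carry_out(
  rows=[
    [0,0,25,0],
    [0,0,60,0],
    [0,0,95,0],
    [-10,-5,110,7],
    [-30,-15,110,14],
    [-50,-25,110,21],
    [-70,-35,110,28],
    [-90,-45,110,35],
    [-105,-55,110,42],
    [-115,-60,110,43],
    [-115,-60,110,43],
    [-115,-60,110,43],
  ],
  hand=0,
)

```text
time: 29.62
tool_pos: [434.5, 111.1, 195.4]
tcp_rot: [-0.949, 1.566, 0.535]
contact_force: [0.1, 0.3, 0.6]
grip_width: 0.4
```

```bash
python3 - <<'E'
from h import *
snap('scene','s10.png');snap('top','t10.png'); o=get_obs();print(o['tool_pos'],np.degrees(o['tcp_rot'][2]-o['tcp_rot'][0]),o['grip_width'])
a=cv2.resize(cv2.imread('pics/s10.png')[150:320,290:450],(400,425));b=cv2.resize(cv2.imread('pics/t10.png')[90:260,220:380],(400,425)); cv2.imwrite('pics/c10.png',np.hstack([a,b]))
E
```

```text
[435.19935341 111.48357838 195.02798995] 85.08886949201771 0.4177625031104252
```

View pics/c10.png

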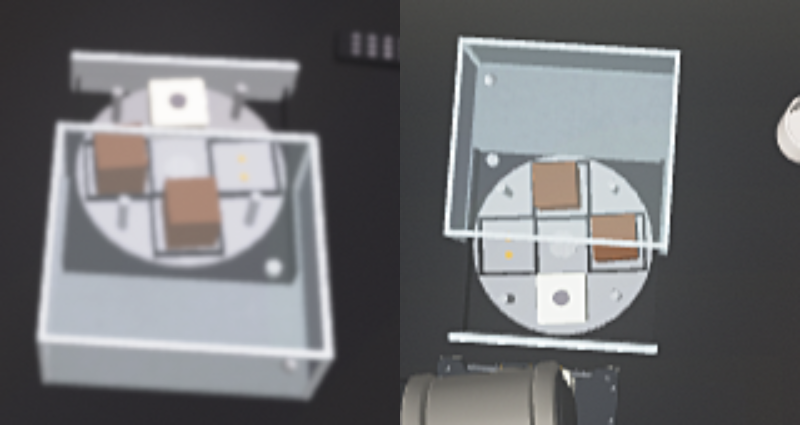

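Emit:
carry_out(
  rows=[
    [0,0,-40,0],
    [0,0,-80,0],
    [0,0,-110,0],
    [0,0,-125,0],
    [0,0,-128,0],
    [10,-1,-128,0],
    [20,-2,-128,0],
    [30,-3,-128,0],
    [36,-3,-128,0],
    [42,-4,-128,0],
    [50,-4,-128,0],
    [58,-5,-128,0],
    [66,-6,-128,0],
    [74,-6,-128,0],
    [82,-7,-128,0],
    [90,-8,-128,0],
    [98,-9,-128,0],
    [106,-9,-128,0],
    [112,-10,-128,0],
    [112,-10,-128,0],
  ],
)

```text
time: 31.38
tool_pos: [549.4, 101.2, 67.2]
tcp_rot: [-1.145, 1.564, 0.34]
contact_force: [0.1, 0.0, -0.2]
grip_width: 0.3
```

Emit:
carry_out(
  rows=[
    [6,-0.5,0,0],
    [12,-1,0,0],
    [18,-1.5,0,0],
    [24,-2,0,0],
    [28,-2.5,0,0],
    [28,-2.5,0,0],
  ],
)

```text
time: 31.88
tool_pos: [577.8, 98.7, 66.9]
tcp_rot: [-1.118, 1.564, 0.367]
contact_force: [-3.7, 0.9, 0.7]
grip_width: 0.4
```

```bash
python3 - <<'E'
from h import *
snap('scene','s11.png');snap('top','t11.png'); o=get_obs();print(o['tool_pos'],o['contact_force'])
a=cv2.resize(cv2.imread('pics/s11.png')[150:320,290:450],(400,425));b=cv2.resize(cv2.imread('pics/t11.png')[90:260,220:380],(400,425)); cv2.imwrite('pics/c11.png',np.hstack([a,b]))
E
```

```text
[577.82483913  98.66690422  66.94731243] [-2.05211076  0.64232946 -2.45384853]
```

View pics/c11.png

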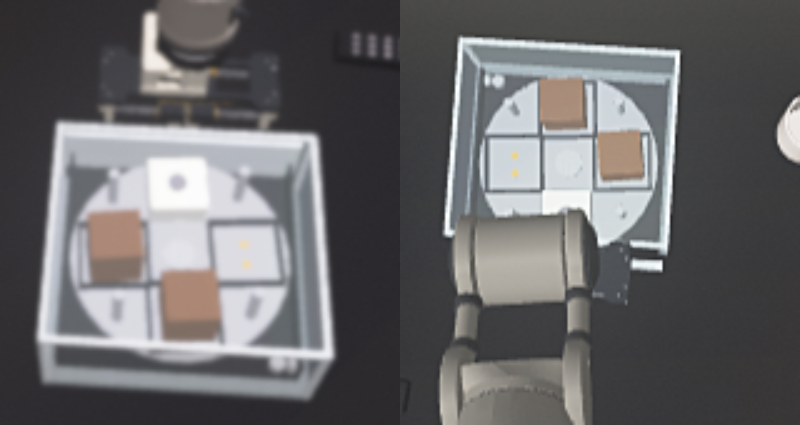

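Emit:
carry_out(
  rows=[
    [4,-0.3,0,0],
    [8,-0.7,0,0],
    [10,-1,0,0],
    [10,-1,0,0],
  ],
)

```text
time: 32.32
tool_pos: [586.4, 97.9, 66.9]
tcp_rot: [-0.839, 1.567, 0.646]
contact_force: [-7.9, 1.4, 6.0]
grip_width: 0.2
```

Emit:
carry_out(
  rows=[
    [3,-0.3,0,0],
    [6,-0.5,0,0],
    [8,-0.7,0,0],
    [8,-0.7,0,0],
  ],
)

```text
time: 32.65
tool_pos: [586.4, 97.9, 67.0]
tcp_rot: [1.471, 1.556, 2.957]
contact_force: [-32.4, 1.3, 24.0]
grip_width: 0.3
```

Emit:
carry_out(
  rows=[
    [-10,1,0,0],
    [-30,3,0,0],
    [-60,5,0,0],
    [-90,8,0,0],
    [-120,10,0,0],
    [-150,13,20,0],
    [-165,15,60,0],
    [-165,15,100,0],
    [-165,15,100,0],
  ],
)

```text
time: 33.4
tool_pos: [425.8, 113.4, 174.3]
tcp_rot: [-0.13, 1.567, 1.356]
contact_force: [1.9, 0.5, 0.4]
grip_width: 0.6
```

```bash
python3 - <<'E'
from h import *
snap('wrist','w12.png');snap('top','t12.png'); o=get_obs();print(o['tool_pos'],o['contact_force'])
b=cv2.resize(cv2.imread('pics/t12.png')[90:260,220:380],(400,425),interpolation=2)
c=cv2.resize(cv2.imread('pics/w12.png')[:240],(400,150)); cv2.imwrite('pics/c12.png',np.hstack([b,np.vstack([c,np.zeros((275,400,3),np.uint8)])]))
E
```

```text
[423.69632369 112.97263716 169.20973021] [-0.70092958  0.63296569 -0.49223684]
```

View pics/c12.png

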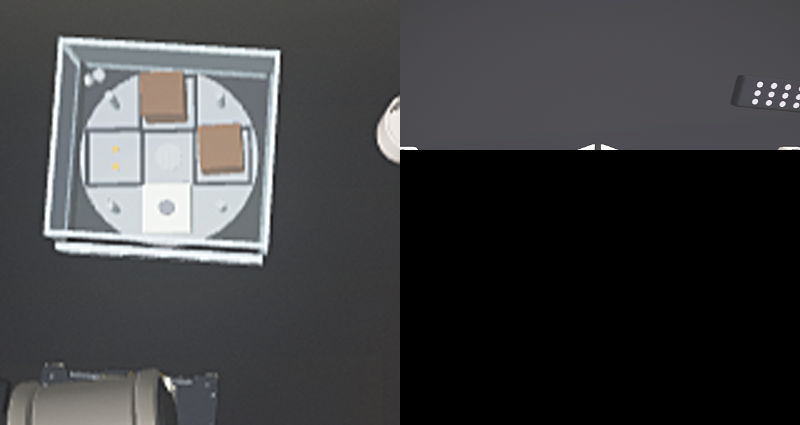

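```bash
python3 - <<'E'
from h import *
im=cv2.cvtColor(cv2.imread('pics/t12.png'),cv2.COLOR_BGR2GRAY)
for c in (260,285,310): print(c, im[178:202,c].tolist())
im0=cv2.cvtColor(cv2.imread('pics/t10.png'),cv2.COLOR_BGR2GRAY)
for c in (260,285,310): print(c, im0[215:236,c].tolist())
E
```

```text
260 [109, 112, 113, 109, 122, 226, 244, 163, 40, 103, 221, 247, 233, 169, 94, 61, 66, 67, 68, 68, 67, 66, 66, 67]
285 [245, 244, 245, 246, 241, 221, 224, 238, 230, 203, 123, 185, 242, 252, 231, 85, 62, 68, 70, 69, 70, 68, 70, 69]
310 [225, 205, 142, 105, 113, 114, 112, 99, 217, 255, 203, 42, 69, 201, 248, 236, 172, 90, 59, 65, 67, 69, 66, 68]
260 [60, 69, 71, 72, 72, 70, 70, 64, 69, 206, 243, 254, 229, 43, 64, 69, 68, 70, 67, 66, 82]
285 [244, 245, 246, 245, 223, 198, 203, 212, 165, 72, 99, 215, 250, 220, 102, 58, 67, 69, 70, 69, 67]
310 [66, 70, 71, 69, 71, 71, 72, 71, 71, 69, 62, 83, 188, 237, 250, 206, 41, 61, 67, 67, 67]
```

```bash
python3 - <<'E'
from h import *
print('panel outer now/before',ray('top',[[285,192.8],[285,228.8]],80).round(1).tolist(),'roof front outer',ray('top',[[285,187.2]],126).round(1).tolist(), 'roof back',ray('top',[[[285,108]]][0],126).round(1).tolist())
E
```

```text
panel outer now/before [[594.2, 94.8, 80.0], [478.3, 96.8, 80.0]] roof front outer [[608.9, 89.7, 126.0]] roof back [[859.4, 85.4, 126.0]]
```

Emit:
carry_out(
  rows=[
    [20,-2,-40,0],
    [50,-4,-80,0],
    [80,-6,-93,0],
    [110,-9,-93,0],
    [140,-12,-93,0],
    [150,-13,-93,0],
    [155,-13.5,-93,0],
    [158,-14,-93,0],
    [160,-14,-93,0],
    [162,-14,-93,0],
    [162,-14,-93,0],
  ],
)

```text
time: 34.42
tool_pos: [585.4, 99.1, 76.3]
tcp_rot: [1.238, 1.563, 2.724]
contact_force: [0.2, 0.4, 0.9]
grip_width: 0.5
```

Emit:
carry_out(
  rows=[
    [2,0,0,0],
    [4,0,0,0],
    [4,0,0,0],
  ],
)

```text
time: 34.67
tool_pos: [586.7, 99.3, 76.2]
tcp_rot: [1.434, 1.558, 2.921]
contact_force: [-9.3, -1.0, 5.4]
grip_width: 0.6
```

Emit:
carry_out(
  rows=[
    [3,-0.3,0,0],
    [6,-0.5,0,0],
    [6,-0.5,0,0],
    [6,-0.5,0,0],
  ],
)

```text
time: 35.0
tool_pos: [587.0, 99.3, 76.1]
tcp_rot: [1.545, 1.545, 3.033]
contact_force: [-17.7, 0.1, 12.3]
grip_width: 0.7
```

Emit:
carry_out(
  rows=[
    [-10,1,0,0],
    [-30,3,0,0],
    [-60,5,0,0],
    [-90,8,0,0],
    [-120,10,0,0],
    [-150,13,20,0],
    [-160,15,60,0],
    [-160,15,100,0],
    [-160,15,100,0],
  ],
)

```text
time: 35.75
tool_pos: [429.8, 114.9, 183.1]
tcp_rot: [1.353, 1.558, 2.841]
contact_force: [0.8, 0.3, 0.8]
grip_width: 0.5
```

```bash
python3 - <<'E'
from h import *
snap('top','t13.png'); o=get_obs();print(o['tool_pos'],o['contact_force'],o['time'])
im=cv2.cvtColor(cv2.imread('pics/t13.png'),cv2.COLOR_BGR2GRAY)
for c in (260,285,310): print(c, im[178:202,c].tolist())
b=cv2.resize(cv2.imread('pics/t13.png')[90:260,200:470],None,fx=2.5,fy=2.5,interpolation=2);cv2.imwrite('pics/c13.png',b)
E
```

```text
[429.02461791 114.71036968 180.19636375] [-0.7584279  -0.98026855 -0.55177541] 35.8
260 [109, 114, 113, 108, 123, 226, 245, 163, 39, 103, 221, 246, 233, 169, 94, 61, 67, 66, 68, 68, 66, 67, 67, 67]
285 [245, 244, 245, 246, 241, 220, 225, 238, 230, 204, 123, 185, 242, 252, 230, 83, 62, 67, 70, 69, 69, 70, 69, 70]
310 [225, 205, 143, 105, 112, 115, 113, 97, 218, 255, 204, 42, 70, 201, 247, 236, 171, 89, 58, 65, 68, 67, 67, 68]
```

View pics/c13.png

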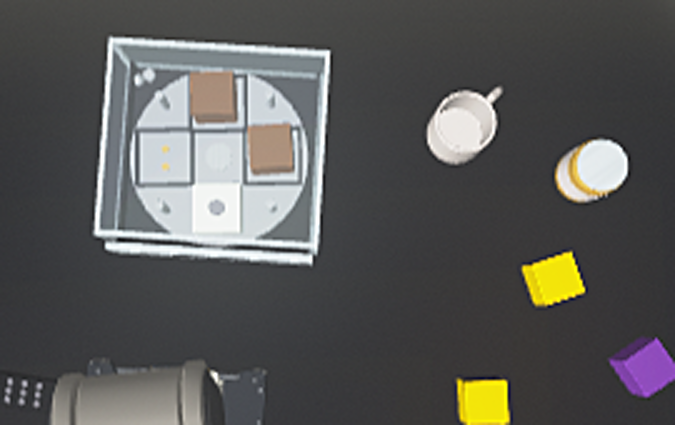

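```bash
python3 -c "
from plant import *
print(close_job())"
```

```text
the job is handed in; nothing more can be done
None
```

The two walnut speakers on the table are in the charging station, one in bay 1 and one in bay 2. I found only two at the start. The tray is turned with the receiver module at the front, and the drawer is pushed in. I handed the job in at about 36 s on the robot's clock; no verdict comes back.

**Final checks**
- **Tray and speakers:** in the last top view both speakers stand in their bays and the module is at the front, with the tray square to the hood.
- **Drawer:** after the first push to the stop I backed off, and a second push of about 18 N met the stop at the same place. That is more than the catch's roughly 12 N. The panel's pixel positions in the top view matched after each retreat, so it did not spring back.
- **Bystanders:** I never worked near the remote, the tin, the mug, or the purple and yellow look-alikes. The final view shows nothing visibly moved, though I did not measure them again.

**One reading I could not settle:** the panel face measured about 5 mm short of where it would sit flush with the hood. I never measured the home position directly, and the top camera resolves only about 3 mm per pixel. I relied on the push test to judge the drawer home.

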